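# Release the battery cartridge of an emergency light and lay it contacts up

### The arm

A 6-joint arm with a two-finger parallel gripper is mounted at the origin on the work surface. World frame = base frame: x ahead of the robot, y to its left, z up, the work surface at z = 0. Lengths are in m, angles in rad, forces in N, time in s.
With the tool pointing down it reaches from about 0.25 to 0.85 m from the base axis. Payload 12.5 kg.
Tool frame: the origin (TCP) lies on the mounting face of the last link; the fingertips stand 186 mm ahead of it and the grasp point (between the pads) lies 167 mm ahead of it; z points along the fingers, x is the direction in which the jaws open and shut, and the axes are right-handed (so a half turn about z gives the same grasp; the last joint's range is limited). The gripper opens to 93 mm and grips with 3 to 60 N. Pads are 15 mm wide; open, the fingers measure 128 mm over their backs; the gripper's body (75 mm by 188 mm) begins 65 mm behind the grasp point.
Start: joints at [-1.419, 0.351, 1.652, -0, 1.139, -0.085], TCP at [0.129, -0.535, 0.405] pointing down, gripper open.
Joint ranges: [-2.75, 2.75], [-0.79, 2.1], [0.01, 2.65], [-1.57, 4.71], [0.07, 3.14], [-2.87, 2.87]. Speed limits (rad/s): [2.22, 2.22, 2.79, 3.14, 3.14, 3.14].

### API

Orientations are given as a unit quaternion [x, y, z, w].
In Python, from bench import state, capture, job_done, finder gives the robot as it stands.
- The arm moves only by the shell command python3 -m jog 'ROWS' [OPENING] [FORCE]. ROWS is JSON, a list of rows, each an object of numbers: "x", "y", "z": the shift along the tool's x, y, z in mm; "rx", "ry", "rz": the turn, a rotation vector about the tool's x, y, z in degrees. In form: [{"x": .., "y": .., "z": .., "rx": .., "ry": .., "rz": ..}, ...]. A call has 1 to 10 rows; each row is the pose to reach, as a shift and turn from the pose commanded when the call began, along the tool's axes at that moment; what a row does not reach only later rows make up. A row lasts 1/10 s, in which the tool goes at most 50 mm and 8.59 degrees, less where a joint would pass 70% of its speed; a pose out of reach is approached as far as the arm can. A call with a gripper value outside its range is refused whole. OPENING is the finger opening in mm, from 0 to 93, set as the call begins (- or left out, the last holds). The fingers move at their own pace and stop on an object; FORCE is the grip in N (left out, the last holds). Time passes only in rows, so rows that repeat a pose let the fingers close. It gives the time, the measured TCP pose, the force and the opening at its end, in the units of the state.
- state(): the state, without advancing time (a new reading comes with each control period).
- capture(name): name is "scene" or "top" or "wrist"; returns a dict with "color" (420x560x3 uint8, red, green, blue), "depth" (420x560 float32, m along the optical axis (not along the pixel's ray), 0 where there is no reading), "fx", "fy", "cx", "cy" (pixels), "R" (3x3) and "t" (3): a world point X has camera coordinates R X + t; the wrist camera has in their place "mount" (4x4, takes a point from camera to tool coordinates, whose origin is the TCP and whose axes are the tool frame's). Camera axes: x right, y down, z forward; pixel columns grow to the right and rows downward; lengths in m; the calibration is good to about 2 mm. A picture is of the moment at which its call begins: read the wrist's pose just before it.
- job_done(): hands the job in, once; it reports no verdict.
Trained networks look in a picture, given as the dict that the camera call returned (one of the last four; its "shot" number tells which), for a name from the list of things; names that differ only in an ending like _2 or _b are one class to them, and where a whole thing is asked for, a point or a joint stands for the part that bears it (a point fixed in the world has none). Each returns a list of dicts, best first, with "p" (0 to 1); they miss things now and then, are a little off and sometimes report something else, mostly with a low value. They report only what shows in the picture. A call takes as long as a camera call. They do not tell look-alikes from the thing itself.
- finder.recognise(picture, query): "position" ([row, column] in pixels, amid what is visible of it).
- finder.trace(picture, query): "pixels" (420x560 bool, what is visible of it) and "position" ([row, column] in pixels, amid what is visible of it).
The state is a dict: "t": time; "joint_pos": joint angles; "joint_velocities": joint speeds; "tau": joint torques, N m; "eef_pos": TCP position; "tcp_rot": TCP orientation; "wrist_force": force on the tool from outside, world axes, zero at the start; "moment": the same for the moment, N m; "opening": finger opening in m.
Only numpy, scipy, OpenCV 4.12 (cv2) and the standard library are available. Lean on these libraries where they do the work, as an engineer would, in place of code of your own. Each camera call takes 0.05 s, during which the arm holds its last target.

### The job

Take the battery cartridge out of the emergency light: press it in, without ramming it hard against its stop, until its catch lets go and it springs up, then pull it out. Lay it flat on the rubber mat, wholly on the mat and with its metal contact strips facing up, without dropping it, and leave it there. Leave the carton, the desk lamp and the cup where they are.

Things in the scene. Friction and masses are not known exactly. Their poses are not given: they have to be found in the camera images.
- unit: Emergency light: white box fixed to the counter, 110 (x) x 170 (y) x 128 mm (z); origin at the centre of its underside, x towards its lamp panel (four white strips in an aluminium frame; grey vents on the opposite side). A vertical slot, 62 mm along y by 26 mm along x, in the middle of its flat top holds the cartridge upright.
- slot (a point): Centre of the slot's mouth in the unit's top face, 128 mm above the counter; axes as the unit's. Once the catch has given way it stays open: let go, the cartridge rises by itself until its top is 52 mm above here and its foot 68 mm deep; grip it there and draw it straight up. If not pressed far enough it returns to 22 mm and can be pressed again.
- cart_center (a point): Centre of the battery cartridge: loose grey flat pack 24 (x, thickness) x 60 (y, width) x 120 mm (z, length), about 0.3 kg. z runs along its length from foot to top end (up at the start); x points out of the broad face that carries two long brass contact strips (towards the lamp panel at the start). The upper 62 mm of its sides are plain; catch notches lower down.
- cart_top (a point): Centre of the cartridge's top end face. At the start 22 mm above the unit's top, held by a catch (cannot be pulled). Pressed straight down it yields 6 to 14 mm (unknown, differs each time) on a spring: about 3 N at first, 6 to 15 N as the catch gives way; a firm stop follows about 2.5 mm deeper (over 30 N is ramming).
- cart_foot (a point): Centre of the cartridge's foot end face, 60 mm from its centre the other way.
- mat: Black rubber mat fixed on the counter, 240 x 240 x 5 mm; origin at the centre of its underside, so its top is 5 mm higher; x and y along its sides.
- carton: Bystander: closed cardboard carton 75 x 140 x 75 mm, origin under its centre.
- desk_lamp: Bystander: white desk lamp, round foot 130 mm across, 270 mm tall, its head reaching 175 mm from the foot's axis along its x; origin under the foot's centre.
- jar: Bystander: white ceramic cup 72 mm across and 90 mm tall, origin under its centre.
Mind the look-alikes: they are no part of the job. What is shaped like the unit but purple is not meant.

How it is judged:
On the way, in this order (a step that is already met when the one before it is completed fails the run):
1. the catch has let go and the cartridge has sprung up (z of cart_center in the frame of unit above 0.11 m), for 0.1 s.
2. the cartridge has been drawn out of the slot (z of cart_center in the frame of unit above 0.185 m), for 0.1 s.
At the end, for the whole second after the job is handed in: The cartridge lies flat on the mat (centre 12 to 22 mm above the mat's underside, contact face within 0.15 rad of straight up), the centres of both its ends over the mat, at rest and released (x of cart_top in the frame of mat between -0.12 and 0.12 m and y of cart_top in the frame of mat between -0.12 and 0.12 m and x of cart_foot in the frame of mat between -0.12 and 0.12 m and y of cart_foot in the frame of mat between -0.12 and 0.12 m and z of cart_center in the frame of mat between 0.012 and 0.022 m and angle between cart_center's own x axis and vertical below 0.15 rad and linear speed of cartridge below 0.02 m/s); the robot touches nothing.
It fails at once if cartridge rammed with more than 30 N while pressed in (contact force between the fingers and cartridge above 30 N and z of cart_center in the frame of unit below 0.088 m and horizontal distance between cart_center and slot below 0.01 m).
It fails at once if cartridge dropped (moving faster than 1 m/s while not held) (linear speed of cartridge above 1 m/s and contact force between the fingers and cartridge below 0.1 N).
It fails at once if a bystander moved by more than 30 mm (distance of any of carton, desk_lamp, jar from where it was at the start of the episode above 0.03 m).
It also fails if it takes over 58 s, if anything falls off the work surface, if the arm or the gripper's body presses on something with over 40 N, if the wrist force passes 120 N, or if a joint passes its speed limit or range.

## Working session

There is one attempt and no reset: what is moved stays moved. The work goes in short steps, Python scripts to look and compute and a shell command to move; the robot and the scene stay as the last step left them, time stands still between calls to the robot, and variables do not carry over. Pictures are saved under pics/ and viewed, and the job is handed in when it is done.

```bash
mkdir -p pics
cat > h.py <<'E'
import numpy as np, cv2
from bench import state, capture, job_done, finder
from scipy.spatial.transform import Rotation as Rn
def save(n,c): cv2.imwrite('pics/'+n+'.png', c['color'][:,:,::-1])
def pts(c, st=None):
    d=c['depth']; r,q=np.indices(d.shape)
    P=np.stack([(q-c['cx'])/c['fx']*d,(r-c['cy'])/c['fy']*d,d],-1)
    if 'mount' in c:
        M=np.array(c['mount']); P=P@M[:3,:3].T+M[:3,3]
        return P@Rn.from_quat(st['tcp_rot']).as_matrix().T+np.array(st['eef_pos'])
    return (P-np.array(c['t']))@np.array(c['R'])
E
python3 - <<'E'
from h import *
s=state(); print(s)
for n in('scene','top'):
    c=capture(n); save(n+'0',c); np.savez('pics/'+n+'0.npz',P=pts(c),d=c['depth'],col=c['color'])
    print(n,c['R'],c['t'],c['fx'])
    for q in('unit','cart_center','mat','carton','desk_lamp','jar'):
        print(q,[(round(x['p'],2),np.round(x['position'])) for x in finder.recognise(c,q)])
E
```

```text
{'t': 0.0, 'joint_pos': array([-1.41856959e+00,  3.51246674e-01,  1.65241178e+00,  3.94950526e-05,
        1.13912959e+00, -8.45720809e-02]), 'joint_velocities': array([ 1.46269791e-04, -1.53021427e-03, -1.02400504e-04, -3.56328864e-05,
       -3.27543104e-04,  8.10730547e-04]), 'tau': array([-6.94054652e-04, -4.97322285e+01, -2.85257381e+01,  6.99113309e-02,
        2.57550093e-02, -1.11789234e-04]), 'eef_pos': array([ 0.12904941, -0.53451631,  0.40420027]), 'tcp_rot': array([ 7.85676606e-01, -6.18637142e-01, -4.24444031e-04, -4.21200204e-04]), 'wrist_force': array([-0.10156453, -0.33808162,  0.88217012]), 'moment': array([ 0.04477307, -0.05691365,  0.00553661]), 'opening': 0.09299469441966518}
scene [[ 0.11993287  0.99266886 -0.0149879 ]
 [ 0.82171556 -0.10772805 -0.55962328]
 [-0.55713522  0.05480144 -0.82861158]] [-0.04838629 -0.38461227  2.06091729] 541.0897512786412
unit [(0.87, array([170., 215.])), (0.86, array([233., 228.])), (0.63, array([300., 203.]))]
cart_center [(0.63, array([217., 223.]))]
mat [(0.74, array([215., 328.])), (0.31, array([219., 223.]))]
carton [(0.84, array([288., 305.]))]
desk_lamp [(0.75, array([212., 442.])), (0.28, array([228., 228.]))]
jar [(0.74, array([238., 144.]))]
top [[ 9.21472170e-04 -9.99931270e-01 -1.16878418e-02]
 [-9.91362082e-01  6.19413446e-04 -1.31151967e-01]
 [ 1.31150192e-01  1.17077361e-02 -9.91293375e-01]] [0.01320425 0.56515935 1.25373531] 476.8938000110307
unit [(0.97, array([209., 353.])), (0.76, array([122., 379.])), (0.74, array([298., 369.])), (0.5, array([207., 362.]))]
cart_center [(0.55, array([203., 360.]))]
mat [(0.7, array([234., 226.]))]
carton [(0.58, array([129., 269.]))]
desk_lamp [(0.83, array([183., 106.])), (0.43, array([209., 451.]))]
jar [(0.68, array([206., 450.])), (0.6, array([212., 356.])), (0.22, array([183., 108.]))]
```

View pics/scene0.png

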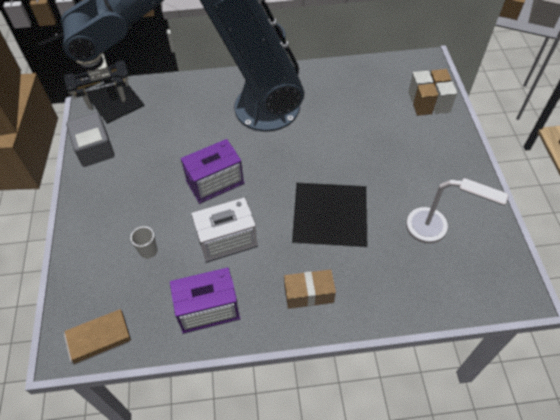

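View pics/top0.png

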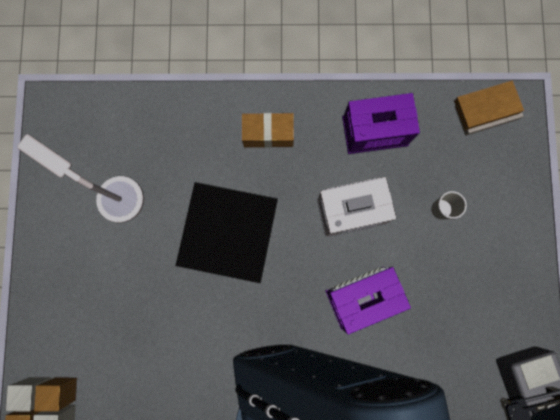

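The white unit is at about (228,225) in the scene view and (357,205) in the top view, between two purple look-alikes. Its lamp panel faces +x. The mat is at (227,232) in the top view, with the carton, lamp and cup clear of it.

Run:
```python
from h import *
for n,box in(('top',(165,245,310,405)),('scene',(185,270,185,265))):
    z=np.load(f'pics/{n}0.npz'); P=z['P']; col=z['col'].astype(int)
    m=np.zeros(P.shape[:2],bool); m[box[0]:box[1],box[2]:box[3]]=1
    m&=z['d']>0
    white=(col.max(-1)-col.min(-1)<40)
    H=P[...,2]
    print(n,'hist',np.histogram(H[m],bins=np.arange(0,.2,.01))[0])
    for nm,lo,hi in(('top',.120,.136),('cart',.142,.16)):
        k=m&white&(H>lo)&(H<hi)
        if k.sum()<10: continue
        Q=P[k]; r=cv2.minAreaRect((Q[:,:2]*1000).astype(np.float32))
        print(nm,k.sum(),'z',np.median(Q[:,2]),'rect',r, 'mean',Q.mean(0))
z=np.load('pics/top0.npz');P=z['P'];col=z['col'].astype(int)
for n,box in(('top',(170,295,165,290)),('scene',(175,255,285,378))):
    z=np.load(f'pics/{n}0.npz');P=z['P'];col=z['col'].astype(int)
    m=np.zeros(P.shape[:2],bool); m[box[0]:box[1],box[2]:box[3]]=1
    k=m&(col.max(-1)<35); Q=P[k]
    print('mat',k.sum(),np.median(Q[:,2]),cv2.minAreaRect((Q[:,:2]*1000).astype(np.float32)),Q.mean(0))
```

```text
top hist [1423   55   19   25   19   28   15   31   30   36   76   90 2392  271
  156   89    0    0    0]
top 2656 z 0.1268508919424441 rect ((568.2891845703125, -190.76670837402344), (111.6507339477539, 171.0706329345703), 11.815417289733887) mean [ 0.56701516 -0.18989148  0.12683782]
cart 245 z 0.1491805738030314 rect ((568.1553955078125, -191.19308471679688), (24.254291534423828, 60.567901611328125), 12.673149108886719) mean [ 0.56773809 -0.19046716  0.14909137]
scene hist [2014  215  144   93  169  135  140  131  124  116  116  140 1081  570
   79  101    0    0    0]
top 1601 z 0.12858061790397457 rect ((622.2291259765625, -177.60105895996094), (224.65785217285156, 170.50621032714844), 11.851926803588867) mean [ 0.57602553 -0.1883795   0.12843868]
cart 171 z 0.15090549806847928 rect ((568.3234252929688, -189.51040649414062), (31.253360748291016, 61.22134017944336), 14.727824211120605) mean [ 0.57115011 -0.18946787  0.15055866]
mat 7182 0.004034651822249206 ((503.79486083984375, 126.1485595703125), (293.6089172363281, 235.29953002929688), 78.587890625) [0.50732843 0.15304329 0.01061907]
mat 831 0.005561117390644443 ((511.64544677734375, 155.00350952148438), (227.64837646484375, 228.741455078125), 78.85204315185547) [0.51555889 0.16391698 0.00571988]
```

Run:
```python
import cv2
a=cv2.imread('pics/top0.png')[165:250,305:410]; b=cv2.imread('pics/scene0.png')[180:270,180:270]
cv2.imwrite('pics/c1.png',cv2.hconcat([cv2.resize(a,(400,400),interpolation=2),cv2.resize(b,(400,400),interpolation=2)]))
```

```text
(no output)
```

View pics/c1.png

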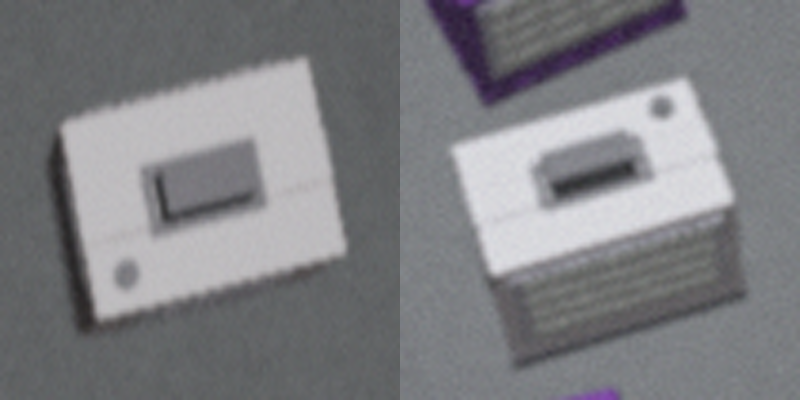

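```bash
cat >> h.py <<'E'
def to(pos,R,s=None):
    s=s or state(); R0=Rn.from_quat(s['tcp_rot'])
    d=R0.inv().apply(np.array(pos)-s['eef_pos'])*1000
    r=(R0.inv()*Rn.from_matrix(R)).as_rotvec(degrees=True)
    print('shift mm',d.round(1),'rot deg',r.round(2),'dist',np.linalg.norm(d).round(),np.linalg.norm(r).round())
def Rt(yaw,tilt=0):
    "tool x = (sin yaw,-cos yaw); tool y = -(cos,sin); z down; then tilt deg about tool x"
    a=np.radians(yaw); x=[np.sin(a),-np.cos(a),0]; y=[-np.cos(a),-np.sin(a),0]
    return (Rn.from_matrix(np.array([x,y,[0,0,-1]]).T)*Rn.from_euler('x',tilt,degrees=True)).as_matrix()
E
python3 - <<'E'
from h import *
to([.568,-.190,.365],Rt(12.0))
z=np.load('pics/top0.npz');P=z['P'];col=z['col'].astype(int)
m=np.zeros(P.shape[:2],bool); m[175:290,170:285]=1
k=(m&(col.max(-1)<30)&(P[...,2]<.015)).astype(np.uint8)
n,l,st,_=cv2.connectedComponentsWithStats(k); i=1+st[1:,4].argmax(); Q=P[l==i]
print(st[i],cv2.minAreaRect((Q[:,:2]*1000).astype(np.float32)),Q.mean(0))
E
```

```text
shift mm [-232.  -507.6   39.7] rot deg [ 0.   -0.    1.57] dist 559.0 2.0
[ 177  183  100   99 7081] ((509.37890625, 154.1881561279297), (235.2769012451172, 234.01280212402344), 78.62752532958984) [0.50774117 0.15379439 0.00403451]
```

```bash
python3 -m jog '[{"x":-19,"y":-42,"z":0},{"x":-38,"y":-84},{"x":-57,"y":-126},{"x":-76,"y":-168},{"x":-95,"y":-210,"rz":0.4},{"x":-114,"y":-252,"rz":0.8},{"x":-133,"y":-294,"rz":1.6},{"x":-152,"y":-336,"rz":1.6},{"x":-171,"y":-378,"rz":1.6},{"x":-190,"y":-420,"rz":1.6}]' 0 40
python3 - <<'E'
from h import *
to([.568,-.190,.365],Rt(12.0))
E
```

```text
shift mm [-232.  -507.6   39.7] rot deg [ 0.   -0.    1.57] dist 559.0 2.0schema error: expected keys x, y, z, rx, ry, rz
```

Every row needs all the keys.

```bash
python3 -m jog '[{"x":-19,"y":-42,"z":0,"rx":0,"ry":0,"rz":0},{"x":-38,"y":-84,"z":0,"rx":0,"ry":0,"rz":0},{"x":-57,"y":-126,"z":0,"rx":0,"ry":0,"rz":0},{"x":-76,"y":-168,"z":0,"rx":0,"ry":0,"rz":0},{"x":-95,"y":-210,"z":0,"rx":0,"ry":0,"rz":0},{"x":-114,"y":-252,"z":0,"rx":0,"ry":0,"rz":1.6},{"x":-133,"y":-294,"z":0,"rx":0,"ry":0,"rz":1.6},{"x":-152,"y":-336,"z":0,"rx":0,"ry":0,"rz":1.6},{"x":-171,"y":-378,"z":0,"rx":0,"ry":0,"rz":1.6},{"x":-190,"y":-420,"z":0,"rx":0,"ry":0,"rz":1.6}]' 0 40
python3 - <<'E'
from h import *
to([.568,-.190,.365],Rt(12.0))
s=state(); c=capture('wrist'); save('w1',c); P=pts(c,s); np.savez('pics/w1.npz',P=P,d=c['depth'],col=c['color'])
print(s['joint_pos'].round(2),c['mount'],s['wrist_force'])
E
```

```text
t: 1.7
eef_pos: [0.4941, -0.2499, 0.4049]
tcp_rot: [0.777, -0.629, 0.0, -0.0]
wrist_force: [1.1, -0.4, -0.8]
opening: 0.0174
shift mm [-43.3 -84.7  39.9] rot deg [-0.01 -0.02 -0.03] dist 103.0 0.0
[-0.55  0.36  1.64 -0.    1.14  0.81] [[ 9.99999109e-01  2.42977418e-04  1.31294939e-03  2.30330543e-04]
 [-6.03199570e-04  9.59454139e-01  2.81864135e-01 -7.83021938e-02]
 [-1.19122810e-03 -2.81864676e-01  9.59453431e-01  2.06097440e-02]
 [ 0.00000000e+00  0.00000000e+00  0.00000000e+00  1.00000000e+00]] [ 1.1051735  -0.43364817 -0.80484694]
```

View pics/w1.png

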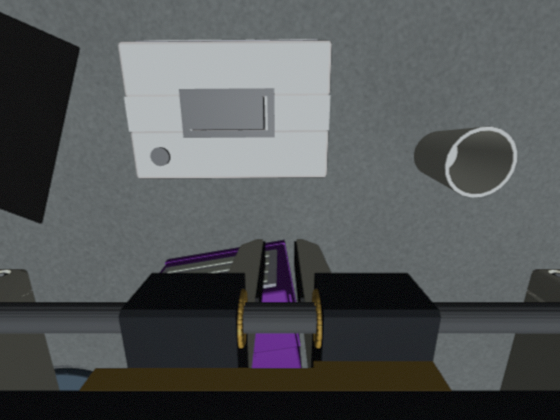

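The wrist view shows the white unit square to the image, with the cartridge top at about (228,110). The fingers are at (280,260).

Run:
```python
from h import *
z=np.load('pics/w1.npz');P=z['P'];H=P[...,2]
m=np.zeros(H.shape,bool); m[30:190,110:345]=1
for nm,lo,hi in(('top',.118,.138),('cart',.143,.16)):
    k=m&(H>lo)&(H<hi); Q=P[k]
    print(nm,k.sum(),np.median(Q[:,2]),cv2.minAreaRect((Q[:,:2]*1000).astype(np.float32)),np.argwhere(k).min(0),np.argwhere(k).max(0))
```

```text
top 24893 0.1274317375801441 ((568.6253051757812, -190.54440307617188), (112.45266723632812, 170.49444580078125), 12.437321662902832) [ 39 118] [178 331]
cart 2608 0.14985550248721483 ((567.8095703125, -191.15618896484375), (24.043006896972656, 60.42985916137695), 12.621232986450195) [ 96 183] [129 263]
```

```bash
python3 -m jog '[{"x":-21,"y":-42,"z":0,"rx":0,"ry":0,"rz":-0.3},{"x":-42,"y":-85,"z":0,"rx":0,"ry":0,"rz":-0.3},{"x":-42,"y":-85,"z":30,"rx":0,"ry":0,"rz":-0.3},{"x":-42,"y":-85,"z":59,"rx":0,"ry":0,"rz":-0.3},{"x":-42,"y":-85,"z":59,"rx":0,"ry":0,"rz":-0.3},{"x":-42,"y":-85,"z":59,"rx":0,"ry":0,"rz":-0.3}]' 0 40
python3 - <<'E'
from h import *
to([.568,-.191,.338],Rt(12.3)); print(state()['wrist_force'],state()['eef_pos'])
E
```

```text
t: 2.35
eef_pos: [0.5673, -0.1929, 0.3463]
tcp_rot: [0.779, -0.628, -0.0, 0.0]
wrist_force: [0.8, -0.3, 1.0]
opening: 0.0007
shift mm [-1.7 -1.1  8.3] rot deg [ 0.01  0.01 -0.05] dist 9.0 0.0
[ 0.80634423 -0.29532389  1.00295556] [ 0.56728682 -0.19292292  0.34630566]
```

```bash
python3 -m jog '[{"x":-2,"y":-1,"z":4,"rx":0,"ry":0,"rz":0},{"x":-2,"y":-1,"z":7,"rx":0,"ry":0,"rz":0},{"x":-2,"y":-1,"z":9,"rx":0,"ry":0,"rz":0},{"x":-2,"y":-1,"z":10,"rx":0,"ry":0,"rz":0},{"x":-2,"y":-1,"z":11,"rx":0,"ry":0,"rz":0},{"x":-2,"y":-1,"z":12,"rx":0,"ry":0,"rz":0},{"x":-2,"y":-1,"z":12,"rx":0,"ry":0,"rz":0}]'
```

```text
t: 3.05
eef_pos: [0.5678, -0.1905, 0.3339]
tcp_rot: [0.779, -0.627, 0.0, -0.0]
wrist_force: [-0.4, 1.0, 3.6]
opening: 0.0003
```

```bash
python3 -m jog '[{"x":0,"y":0,"z":1,"rx":0,"ry":0,"rz":0},{"x":0,"y":0,"z":2,"rx":0,"ry":0,"rz":0},{"x":0,"y":0,"z":2,"rx":0,"ry":0,"rz":0}]'
```

```text
t: 3.35
eef_pos: [0.5677, -0.1905, 0.3316]
tcp_rot: [0.779, -0.628, -0.0, -0.0]
wrist_force: [-0.2, 0.8, 4.1]
opening: 0.0006
```

```bash
python3 -m jog '[{"x":0,"y":0,"z":1,"rx":0,"ry":0,"rz":0},{"x":0,"y":0,"z":1,"rx":0,"ry":0,"rz":0}]'
```

```text
t: 3.55
eef_pos: [0.5677, -0.1905, 0.3306]
tcp_rot: [0.779, -0.628, -0.0, -0.0]
wrist_force: [0.7, 0.3, 2.8]
opening: 0.0004
```

```bash
python3 -m jog '[{"x":0,"y":0,"z":1,"rx":0,"ry":0,"rz":0},{"x":0,"y":0,"z":1,"rx":0,"ry":0,"rz":0}]'
```

```text
t: 3.75
eef_pos: [0.5677, -0.1905, 0.3296]
tcp_rot: [0.779, -0.628, -0.0, 0.0]
wrist_force: [0.1, 0.8, 3.1]
opening: 0.0007
```

```bash
python3 -m jog '[{"x":0,"y":0,"z":1,"rx":0,"ry":0,"rz":0},{"x":0,"y":0,"z":1,"rx":0,"ry":0,"rz":0}]'; python3 -c "
from h import *;print(state()['wrist_force'],state()['moment'])"
```

```text
t: 3.95
eef_pos: [0.5678, -0.1906, 0.3287]
tcp_rot: [0.779, -0.628, 0.0, 0.0]
wrist_force: [0.3, 0.7, 4.6]
opening: 0.0003
[0.26876517 0.66869078 4.61947103] [ 0.10593729 -0.05545332 -0.04755105]
```

```bash
python3 -m jog '[{"x":0,"y":0,"z":1,"rx":0,"ry":0,"rz":0},{"x":0,"y":0,"z":1,"rx":0,"ry":0,"rz":0}]'
```

```text
t: 4.15
eef_pos: [0.5679, -0.1908, 0.3282]
tcp_rot: [0.779, -0.627, 0.001, 0.0]
wrist_force: [0.1, -0.9, 6.9]
opening: 0.0006
```

```bash
python3 -m jog '[{"x":0,"y":0,"z":0.7,"rx":0,"ry":0,"rz":0},{"x":0,"y":0,"z":0.7,"rx":0,"ry":0,"rz":0}]'
```

```text
t: 4.35
eef_pos: [0.568, -0.191, 0.3278]
tcp_rot: [0.779, -0.628, 0.001, 0.0]
wrist_force: [-0.0, -1.8, 8.8]
opening: 0.0002
```

```bash
python3 -m jog '[{"x":0,"y":0,"z":0.7,"rx":0,"ry":0,"rz":0},{"x":0,"y":0,"z":0.7,"rx":0,"ry":0,"rz":0}]'
```

```text
t: 4.55
eef_pos: [0.5679, -0.1909, 0.3271]
tcp_rot: [0.779, -0.627, 0.001, 0.0]
wrist_force: [0.3, -2.6, 8.7]
opening: 0.0003
```

```bash
python3 -m jog '[{"x":0,"y":0,"z":0.7,"rx":0,"ry":0,"rz":0},{"x":0,"y":0,"z":0.7,"rx":0,"ry":0,"rz":0}]'
```

```text
t: 4.75
eef_pos: [0.5679, -0.1908, 0.3262]
tcp_rot: [0.779, -0.628, 0.001, 0.0]
wrist_force: [1.0, -0.9, 6.0]
opening: 0.0004
```

```bash
python3 -m jog '[{"x":0,"y":0,"z":0.7,"rx":0,"ry":0,"rz":0},{"x":0,"y":0,"z":0.7,"rx":0,"ry":0,"rz":0}]'
```

```text
t: 4.95
eef_pos: [0.5678, -0.1907, 0.3252]
tcp_rot: [0.779, -0.628, 0.0, -0.0]
wrist_force: [0.1, -0.1, 5.5]
opening: 0.0002
```

```bash
python3 -m jog '[{"x":0,"y":0,"z":-8,"rx":0,"ry":0,"rz":0},{"x":0,"y":0,"z":-20,"rx":0,"ry":0,"rz":0},{"x":0,"y":0,"z":-35,"rx":0,"ry":0,"rz":0},{"x":0,"y":0,"z":-50,"rx":0,"ry":0,"rz":0},{"x":0,"y":0,"z":-70,"rx":0,"ry":0,"rz":0},{"x":0,"y":0,"z":-90,"rx":0,"ry":0,"rz":0},{"x":0,"y":0,"z":-110,"rx":0,"ry":0,"rz":0},{"x":0,"y":0,"z":-130,"rx":0,"ry":0,"rz":0},{"x":0,"y":0,"z":-130,"rx":0,"ry":0,"rz":0}]' 93
python3 - <<'E'
from h import *
s=state(); c=capture('wrist'); save('w2',c)
P=pts(c,s); H=P[...,2]; np.savez('pics/w2.npz',P=P,d=c['depth'],col=c['color'])
print(s['joint_pos'].round(2))
k=(H>.165)&(H<.20)&(abs(P[...,0]-.568)<.05)&(abs(P[...,1]+.19)<.05)
print(k.sum(),np.median(H[k]),cv2.minAreaRect((P[k][:,:2]*1000).astype(np.float32)))
c=capture('scene'); save('s2',c); P=pts(c); H=P[...,2]
k=(H>.172)&(H<.20)&(abs(P[...,0]-.568)<.05)&(abs(P[...,1]+.19)<.05)
print(k.sum(),np.median(H[k]),P[k].mean(0))
E
```

```text
t: 5.85
eef_pos: [0.5678, -0.1905, 0.4581]
tcp_rot: [0.779, -0.627, 0.002, -0.001]
wrist_force: [0.2, -0.2, -0.4]
opening: 0.0677
[-0.4   0.39  1.46 -0.    1.29  0.96]
0 nan ((0.0, 0.0), (0.0, 0.0), 0.0)
0 nan [nan nan nan]
  return _methods._mean(a, axis=axis, dtype=dtype,
  ret = ret.dtype.type(ret / rcount)
<stdin>:9: RuntimeWarning: Mean of empty slice.
  ret = um.true_divide(
```

View pics/w2.png

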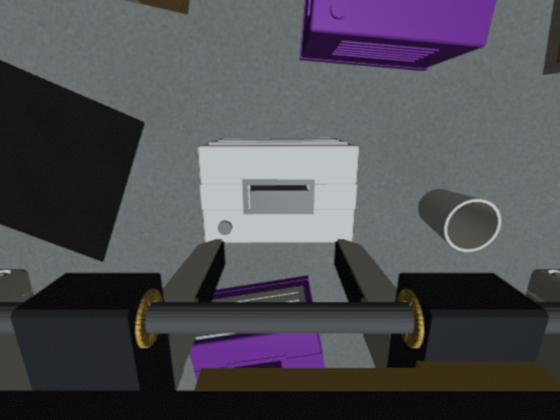

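Run:
```python
from h import *
z=np.load('pics/w2.npz');P=z['P'];H=P[...,2]
for r in range(176,218,4): print(r,(H[r,240:320:6]*1000).round().astype(int))
```

```text
176 [127 128 127 128 128 127 126 127 128 128 128 128 127 126]
180 [128 128 128 128 129 128 129 128 128 129 129 128 130 127]
184 [129 128 129 128 129 128 128 130 128 129 128 129 129 127]
188 [128 127 139 139 138 139 138 138 139 138 139 139 129 127]
192 [128 129 149 151 151 150 150 149 150 150 149 150 129 128]
196 [127 129 151 149 149 152 150 149 150 150 150 150 127 127]
200 [127 129 151 150 152 150 149 151 151 151 149 150 128 127]
204 [127 129 150 151 149 150 151 150 151 150 149 150 129 127]
208 [127 127 151 150 151 150 150 150 150 150 149 151 128 126]
212 [128 128 150 151 149 150 151 151 152 149 150 150 129 127]
216 [126 129 127 127 127 127 128 126 128 128 128 129 127 127]
```

View pics/s2.png

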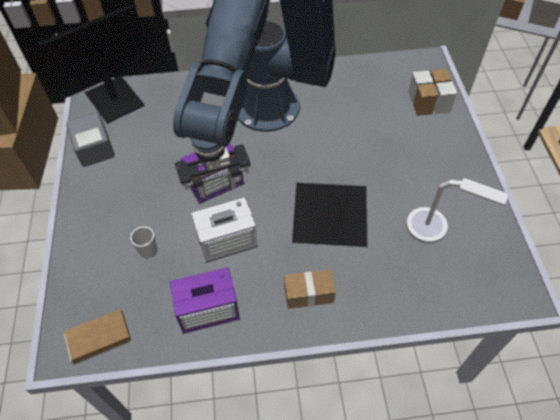

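It went back to 22 mm (top at z = 0.150), so the catch hasn't let go. I'll press again, deeper.

```bash
python3 -m jog '[{"x":0,"y":0,"z":0,"rx":0,"ry":0,"rz":0},{"x":0,"y":0,"z":0,"rx":0,"ry":0,"rz":0},{"x":0,"y":0,"z":25,"rx":0,"ry":0,"rz":0},{"x":0,"y":0,"z":50,"rx":0,"ry":0,"rz":0},{"x":0,"y":0,"z":75,"rx":0,"ry":0,"rz":0},{"x":0,"y":0,"z":95,"rx":0,"ry":0,"rz":0},{"x":0,"y":0,"z":105,"rx":0,"ry":0,"rz":0},{"x":0,"y":0,"z":111,"rx":0,"ry":0,"rz":0},{"x":0,"y":0,"z":113,"rx":0,"ry":0,"rz":0},{"x":0,"y":0,"z":113,"rx":0,"ry":0,"rz":0}]' 0
```

```text
t: 6.95
eef_pos: [0.5679, -0.1906, 0.3424]
tcp_rot: [0.779, -0.628, 0.0, -0.0]
wrist_force: [0.5, 0.3, 0.3]
opening: 0.0052
```

```bash
python3 -c "
from h import *; to([.568,-.191,.335],Rt(12.4))"
```

```text
shift mm [ 0.5 -0.   7.4] rot deg [-0.03 -0.02 -0.13] dist 7.0 0.0
```

```bash
python3 -m jog '[{"x":0,"y":0,"z":2,"rx":0,"ry":0,"rz":0},{"x":0,"y":0,"z":4,"rx":0,"ry":0,"rz":0},{"x":0,"y":0,"z":6,"rx":0,"ry":0,"rz":0},{"x":0,"y":0,"z":8,"rx":0,"ry":0,"rz":0},{"x":0,"y":0,"z":10,"rx":0,"ry":0,"rz":0},{"x":0,"y":0,"z":12,"rx":0,"ry":0,"rz":0},{"x":0,"y":0,"z":13,"rx":0,"ry":0,"rz":0},{"x":0,"y":0,"z":13,"rx":0,"ry":0,"rz":0}]' 0
```

```text
t: 7.75
eef_pos: [0.5678, -0.1905, 0.3288]
tcp_rot: [0.779, -0.627, -0.0, -0.0]
wrist_force: [0.1, 0.3, 3.7]
opening: 0.0004
```

```bash
python3 -m jog '[{"x":0,"y":0,"z":1,"rx":0,"ry":0,"rz":0},{"x":0,"y":0,"z":2,"rx":0,"ry":0,"rz":0},{"x":0,"y":0,"z":2,"rx":0,"ry":0,"rz":0}]'
```

```text
t: 8.05
eef_pos: [0.568, -0.1908, 0.3277]
tcp_rot: [0.779, -0.627, 0.001, -0.0]
wrist_force: [0.0, 0.9, 7.4]
opening: 0.0008
```

```bash
python3 -m jog '[{"x":0,"y":0,"z":1,"rx":0,"ry":0,"rz":0},{"x":0,"y":0,"z":1,"rx":0,"ry":0,"rz":0}]'
```

```text
t: 8.25
eef_pos: [0.568, -0.1908, 0.3266]
tcp_rot: [0.779, -0.627, 0.001, -0.0]
wrist_force: [-0.1, -1.1, 8.2]
opening: 0.0007
```

```bash
python3 -m jog '[{"x":0,"y":0,"z":1,"rx":0,"ry":0,"rz":0},{"x":0,"y":0,"z":1,"rx":0,"ry":0,"rz":0}]'
```

```text
t: 8.45
eef_pos: [0.5679, -0.1907, 0.3254]
tcp_rot: [0.779, -0.627, 0.001, -0.0]
wrist_force: [0.5, 0.6, 5.1]
opening: 0.0005
```

Now deeper than last time, in 0.7 mm steps.

```bash
python3 -m jog '[{"x":0,"y":0,"z":0.7,"rx":0,"ry":0,"rz":0},{"x":0,"y":0,"z":0.7,"rx":0,"ry":0,"rz":0}]'
```

```text
t: 8.65
eef_pos: [0.5678, -0.1906, 0.3243]
tcp_rot: [0.779, -0.628, 0.0, -0.0]
wrist_force: [1.1, 1.0, 4.4]
opening: 0.0004
```

```bash
python3 -m jog '[{"x":0,"y":0,"z":0.7,"rx":0,"ry":0,"rz":0},{"x":0,"y":0,"z":0.7,"rx":0,"ry":0,"rz":0}]'
```

```text
t: 8.85
eef_pos: [0.5677, -0.1905, 0.3234]
tcp_rot: [0.779, -0.628, -0.0, -0.0]
wrist_force: [0.3, 1.7, 4.1]
opening: 0.0005
```

```bash
python3 -m jog '[{"x":0,"y":0,"z":0.7,"rx":0,"ry":0,"rz":0},{"x":0,"y":0,"z":0.7,"rx":0,"ry":0,"rz":0}]'
```

```text
t: 9.05
eef_pos: [0.5678, -0.1905, 0.3228]
tcp_rot: [0.779, -0.627, 0.0, -0.0]
wrist_force: [-0.0, 1.8, 3.9]
opening: 0.0004
```

```bash
python3 -m jog '[{"x":0,"y":0,"z":0.7,"rx":0,"ry":0,"rz":0},{"x":0,"y":0,"z":0.7,"rx":0,"ry":0,"rz":0}]'
```

```text
t: 9.25
eef_pos: [0.5679, -0.1905, 0.3228]
tcp_rot: [0.779, -0.628, 0.0, -0.0]
wrist_force: [-0.7, 2.0, 10.1]
opening: 0.0003
```

```bash
python3 -m jog '[{"x":0,"y":0,"z":0.5,"rx":0,"ry":0,"rz":0},{"x":0,"y":0,"z":0.5,"rx":0,"ry":0,"rz":0}]'
```

```text
t: 9.45
eef_pos: [0.568, -0.1905, 0.3227]
tcp_rot: [0.779, -0.628, 0.001, -0.0]
wrist_force: [-1.3, 2.9, 13.1]
opening: 0.0003
```

```bash
python3 -m jog '[{"x":0,"y":0,"z":0.5,"rx":0,"ry":0,"rz":0},{"x":0,"y":0,"z":0.5,"rx":0,"ry":0,"rz":0}]'
```

```text
t: 9.65
eef_pos: [0.5682, -0.1905, 0.3227]
tcp_rot: [0.779, -0.627, 0.001, -0.001]
wrist_force: [-1.4, 3.6, 16.8]
opening: 0.0007
```

It has reached a stiff stop (z no longer changes, 17 N), so I'll back off and look.

```bash
python3 -m jog '[{"x":0,"y":0,"z":-5,"rx":0,"ry":0,"rz":0},{"x":0,"y":0,"z":-15,"rx":0,"ry":0,"rz":0},{"x":0,"y":0,"z":-30,"rx":0,"ry":0,"rz":0},{"x":0,"y":0,"z":-50,"rx":0,"ry":0,"rz":0},{"x":0,"y":0,"z":-70,"rx":0,"ry":0,"rz":0},{"x":0,"y":0,"z":-90,"rx":0,"ry":0,"rz":0},{"x":0,"y":0,"z":-110,"rx":0,"ry":0,"rz":0},{"x":0,"y":0,"z":-130,"rx":0,"ry":0,"rz":0},{"x":0,"y":0,"z":-130,"rx":0,"ry":0,"rz":0}]' 93
python3 - <<'E'
from h import *
s=state(); c=capture('wrist'); save('w3',c)
P=pts(c,s); H=P[...,2]; np.savez('pics/w3.npz',P=P,d=c['depth'],col=c['color'])
k=(H>.14)&(H<.21)&(abs(P[...,0]-.568)<.04)&(abs(P[...,1]+.19)<.05)
print(k.sum(),np.percentile(H[k],[5,50,95]))
k&=H>np.median(H[k])-.006
print(cv2.minAreaRect((P[k][:,:2]*1000).astype(np.float32)))
to([.568,-.191,.335],Rt(12.4))
E
```

```text
t: 10.55
eef_pos: [0.5678, -0.1907, 0.4536]
tcp_rot: [0.779, -0.628, 0.002, -0.0]
wrist_force: [-0.6, -0.2, -0.6]
opening: 0.0676
2297 [0.14824373 0.17918687 0.18045811]
((567.5661010742188, -190.64178466796875), (24.807395935058594, 59.86620330810547), 12.52100658416748)
shift mm [ 3.000e-01 -1.000e-01  1.168e+02] rot deg [-0.06 -0.06 -0.14] dist 117.0 0.0
```

View pics/w3.png

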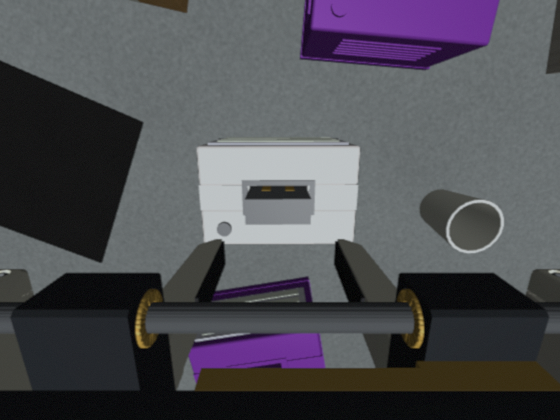

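The cartridge has sprung up: top at z = 0.180, at pixel (278,203), with the brass strips on the lamp-panel side. I'll grip it across its width with the tool tilted 42° from the contact side. That way the gripper body stays clear of the mat when the cartridge is laid down.

Run:
```python
from h import *
for b in(.07,0):
  R=Rt(12.4,-42); p=np.array([.5677,-.1907,.157])-(.167+b)*R[:,2]; print(p); to(p,R)
```

```text
[ 0.72258455 -0.15664642  0.33312532]
shift mm [  -0.4 -158.5  118.8] rot deg [-42.06  -0.    -0.15] dist 198.0 42.0
[ 0.67683806 -0.16670444  0.28110519]
shift mm [  -0.3 -111.6  170.8] rot deg [-42.06  -0.    -0.15] dist 204.0 42.0
```

```bash
python3 -m jog '[{"x":0,"y":-30,"z":10,"rx":-7,"ry":0,"rz":0},{"x":0,"y":-60,"z":20,"rx":-14,"ry":0,"rz":0},{"x":0,"y":-90,"z":35,"rx":-21,"ry":0,"rz":0},{"x":0,"y":-120,"z":55,"rx":-28,"ry":0,"rz":0},{"x":0,"y":-145,"z":80,"rx":-35,"ry":0,"rz":0},{"x":0,"y":-158,"z":105,"rx":-42,"ry":0,"rz":0},{"x":0,"y":-158,"z":119,"rx":-42,"ry":0,"rz":0},{"x":0,"y":-158,"z":119,"rx":-42,"ry":0,"rz":0},{"x":0,"y":-158,"z":119,"rx":-42,"ry":0,"rz":0}]' 93
python3 - <<'E'
from h import *
s=state(); print(s['joint_pos'].round(2),s['opening'])
R=Rt(12.4,-42); p=np.array([.5677,-.1907,.157])-(.167)*R[:,2]; to(p,R)
c=capture('wrist'); save('w4',c); c=capture('scene'); save('s4',c)
E
```

```text
t: 11.5
eef_pos: [0.7216, -0.1574, 0.3331]
tcp_rot: [0.727, -0.586, -0.224, 0.278]
wrist_force: [0.3, -0.1, 0.1]
opening: 0.0931
[-0.24  0.9   0.94 -0.32  1.95  1.1 ] 0.09310101333613698
shift mm [-0.4 -0.6 69.2] rot deg [-0.17  0.09 -0.13] dist 69.0 0.0
```

View pics/w4.png

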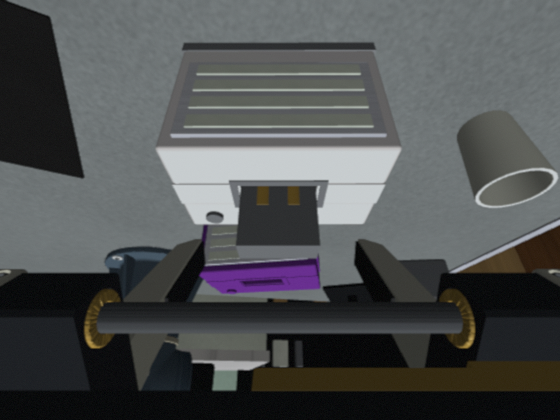

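View pics/s4.png

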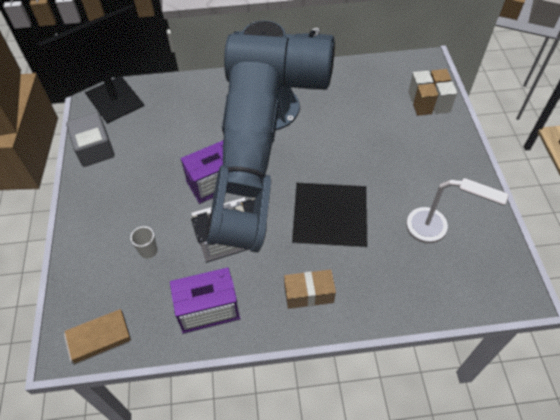

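The reach works, and in the wrist view the cartridge at (278,220) lies centred between the fingers. Next I go in and close.

```bash
python3 -m jog '[{"x":0,"y":0,"z":20,"rx":0,"ry":0,"rz":0},{"x":0,"y":0,"z":40,"rx":0,"ry":0,"rz":0},{"x":0,"y":0,"z":55,"rx":0,"ry":0,"rz":0},{"x":0,"y":0,"z":65,"rx":0,"ry":0,"rz":0},{"x":0,"y":0,"z":69,"rx":0,"ry":0,"rz":0},{"x":0,"y":0,"z":69,"rx":0,"ry":0,"rz":0}]' 93
python3 -m jog '[{"x":0,"y":0,"z":0,"rx":0,"ry":0,"rz":0},{"x":0,"y":0,"z":0,"rx":0,"ry":0,"rz":0},{"x":0,"y":0,"z":0,"rx":0,"ry":0,"rz":0},{"x":0,"y":0,"z":0,"rx":0,"ry":0,"rz":0},{"x":0,"y":0,"z":0,"rx":0,"ry":0,"rz":0},{"x":0,"y":0,"z":0,"rx":0,"ry":0,"rz":0}]' 50 50
```

```text
t: 12.2
eef_pos: [0.677, -0.1669, 0.2816]
tcp_rot: [0.727, -0.586, -0.224, 0.279]
wrist_force: [0.1, -0.5, 0.2]
opening: 0.0931
t: 12.8
eef_pos: [0.6771, -0.1667, 0.2809]
tcp_rot: [0.727, -0.586, -0.225, 0.279]
wrist_force: [0.2, 0.0, 0.6]
opening: 0.0599
```

Run:
```python
from h import *
s=state(); print(s['opening'],s['wrist_force'])
c=capture('wrist'); save('w5',c)
R=Rn.from_quat(s['tcp_rot']).as_matrix(); print('up40 in tool',R.T@[0,0,40],'up 150',R.T@[0,0,150])
```

```text
0.059907011037219814 [0.20157729 0.03379415 0.64039474]
up40 in tool [ 2.47838209e-05  2.67624277e+01 -2.97283108e+01] up 150 [ 9.29393284e-05  1.00359104e+02 -1.11481165e+02]
```

View pics/w5.png

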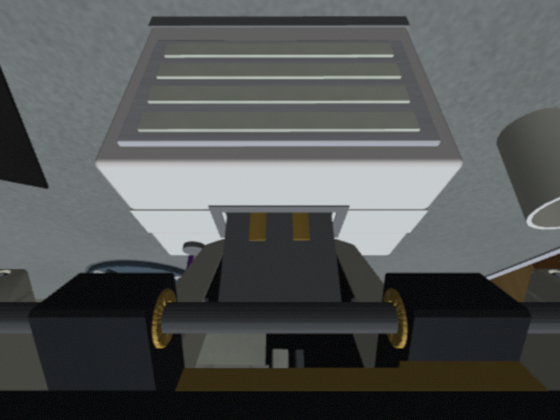

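The grip is on, with an opening of 59.9 mm. Now straight up by 150 mm.

```bash
python3 -m jog '[{"x":0,"y":6.7,"z":-7.4,"rx":0,"ry":0,"rz":0},{"x":0,"y":16.7,"z":-18.6,"rx":0,"ry":0,"rz":0},{"x":0,"y":26.8,"z":-29.7,"rx":0,"ry":0,"rz":0},{"x":0,"y":36.8,"z":-40.9,"rx":0,"ry":0,"rz":0},{"x":0,"y":46.8,"z":-52,"rx":0,"ry":0,"rz":0},{"x":0,"y":56.9,"z":-63.2,"rx":0,"ry":0,"rz":0},{"x":0,"y":70.3,"z":-78,"rx":0,"ry":0,"rz":0},{"x":0,"y":83.6,"z":-93,"rx":0,"ry":0,"rz":0},{"x":0,"y":100.4,"z":-111.5,"rx":0,"ry":0,"rz":0},{"x":0,"y":100.4,"z":-111.5,"rx":0,"ry":0,"rz":0}]' 50 50
python3 - <<'E'
from h import *
s=state(); print(s['joint_pos'].round(2))
c=capture('wrist'); save('w6',c); c=capture('scene'); save('s6',c)
E
```

```text
t: 13.85
eef_pos: [0.677, -0.1667, 0.4351]
tcp_rot: [0.727, -0.587, -0.222, 0.278]
wrist_force: [0.2, -0.1, -2.7]
opening: 0.0596
[-0.27  0.74  1.01 -0.35  2.04  1.04]
```

View pics/w6.png

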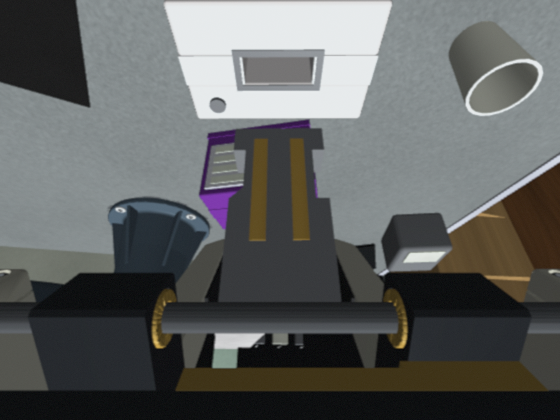

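View pics/s6.png

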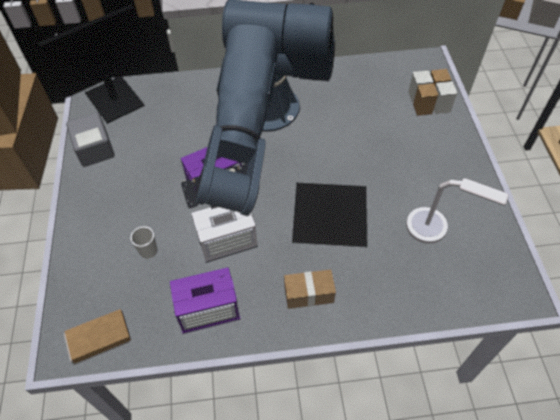

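The cartridge is out, its foot at (280,140) and the slot empty. I'll measure how it sits in the hand.

```bash
cat >> h.py <<'E'
def inhand(name='x'):
    s=state(); c=capture('wrist'); save(name,c)
    d=c['depth']; r,q=np.indices(d.shape)
    P=np.stack([(q-c['cx'])/c['fx']*d,(r-c['cy'])/c['fy']*d,d],-1)
    M=np.array(c['mount']); T=P@M[:3,:3].T+M[:3,3]
    return s,c,T
E
python3 - <<'E'
from h import *
s,c,T=inhand('w7')
m=np.zeros(T.shape[:2],bool); m[150:270,245:318]=1
Q=T[m&(c['depth']>0)&(c['depth']<.4)]
print(len(Q)); cen=np.median(Q,0)
for _ in range(4):
    u,sv,v=np.linalg.svd(Q-Q.mean(0),full_matrices=False); n=v[2]; e=(Q-Q.mean(0))@n; Q=Q[abs(e)<max(2.5*e.std(),.001)]
n*=-np.sign(n[2]); print('normal tool',n, 'tilt about x deg',np.degrees(np.arctan2(n[1],n[2])), len(Q),e.std())
# foot edge: largest distance along cart -z  = perpendicular to n in yz plane
L=np.array([0,-n[2],n[1]]); L/=np.linalg.norm(L); L*=np.sign(L[2]) 
g=np.array([0,0,.167])
m=np.zeros(T.shape[:2],bool); m[100:270,225:335]=1
A=T[m&(c['depth']>0)]; A=A[abs((A-Q.mean(0))@n)<.003]
print('foot dir',L,'foot extent from grasp',np.percentile((A-g)@L,[0,1,50,99,100]),'face offset from grasp',(Q.mean(0)-g)@n)
print('x range',np.percentile(A[:,0],[1,99]))
E
```

```text
8662
normal tool [-0.00343459 -0.74069413 -0.67183362] tilt about x deg -132.20904941788697 8458 0.0006263020001940746
foot dir [-0.         -0.67183759  0.74069849] foot extent from grasp [-0.00537989 -0.00440485  0.03116475  0.0956904   0.09836133] face offset from grasp 0.011839016695297076
x range [-0.02863642  0.0292333 ]
```

Run:
```python
from h import *
a=np.radians(12.4); d=np.array([np.cos(a),np.sin(a),0])
g=np.array([.533,.159,0])-.0375*d; R=Rt(12.4,44)
for h in(.16,.026):
    p=g+[0,0,h]-.167*R[:,2]; print(p); to(p,R)
```

```text
[0.38307304 0.12603642 0.28012975]
shift mm [-348.4   66.6  262. ] rot deg [ 8.606e+01  5.000e-02 -1.400e-01] dist 441.0 86.0
[0.38307304 0.12603642 0.14612975]
shift mm [-348.3  -23.2  361.5] rot deg [ 8.606e+01  5.000e-02 -1.400e-01] dist 503.0 86.0
```

Run:
```python
from h import *
s=state();p0=s['eef_pos']; p1=np.array([.383,.126,.40])
for f in(.5,1): 
    to(p0+(p1-p0)*f,Rt(12.4,-42+86*f))
```

```text
shift mm [-174.2   73.5   86.5] rot deg [43.06  0.09 -0.11] dist 208.0 43.0
shift mm [-348.5  146.9  173. ] rot deg [ 8.606e+01  5.000e-02 -1.400e-01] dist 416.0 86.0
```

```bash
python3 -m jog '[{"x":-29,"y":12,"z":14,"rx":7,"ry":0,"rz":0},{"x":-58,"y":24,"z":28,"rx":14,"ry":0,"rz":0},{"x":-87,"y":36,"z":43,"rx":21,"ry":0,"rz":0},{"x":-116,"y":49,"z":57,"rx":28,"ry":0,"rz":0},{"x":-145,"y":61,"z":72,"rx":36,"ry":0,"rz":0},{"x":-174,"y":73,"z":86,"rx":43,"ry":0,"rz":0},{"x":-203,"y":85,"z":100,"rx":50,"ry":0,"rz":0},{"x":-232,"y":98,"z":115,"rx":57,"ry":0,"rz":0},{"x":-261,"y":110,"z":129,"rx":64,"ry":0,"rz":0},{"x":-290,"y":122,"z":144,"rx":71,"ry":0,"rz":0}]' 50 50
python3 - <<'E'
from h import *
s=state();print(s['joint_pos'].round(2))
to([.383,.126,.28],Rt(12.4,44))
E
```

```text
t: 15.0
eef_pos: [0.4309, 0.0775, 0.4043]
tcp_rot: [0.753, -0.608, 0.157, -0.196]
wrist_force: [1.8, 0.6, -3.3]
opening: 0.0596
[0.06 0.07 2.04 0.15 0.53 1.3 ]
shift mm [-57.4  92.4  90.8] rot deg [14.91 -0.06 -0.16] dist 142.0 15.0
```

```bash
python3 -m jog '[{"x":-14,"y":23,"z":23,"rx":4,"ry":0,"rz":0},{"x":-28,"y":46,"z":46,"rx":8,"ry":0,"rz":0},{"x":-43,"y":70,"z":70,"rx":12,"ry":0,"rz":0},{"x":-57,"y":92,"z":91,"rx":15,"ry":0,"rz":0},{"x":-57,"y":92,"z":91,"rx":15,"ry":0,"rz":0},{"x":-57,"y":92,"z":91,"rx":15,"ry":0,"rz":0}]' 50 50
python3 - <<'E'
from h import *
s=state();print(s['joint_pos'].round(2))
to([.383,.126,.28],Rt(12.4,44));to([.383,.126,.17],Rt(12.4,44))
E
```

```text
t: 15.6
eef_pos: [0.4007, 0.1169, 0.3216]
tcp_rot: [0.742, -0.575, 0.18, -0.296]
wrist_force: [-0.2, 0.7, -3.6]
opening: 0.0596
[0.14 0.18 2.21 1.19 0.16 0.32]
shift mm [-10.6  38.6  23. ] rot deg [ 3.8   5.54 -0.14] dist 46.0 7.0
shift mm [ -2.5 109.6 106.6] rot deg [ 3.8   5.54 -0.14] dist 153.0 7.0
```

Near the wrist singularity (j5 = 0.16). I'll fit the kinematics from the logged poses and use them to choose a reachable laying pose.

```bash
cat > fk.py <<'E'
from h import *
from scipy.optimize import least_squares
def fk(j,k):
    a0,d0,L1,a1,L2,L3=k
    e=lambda ax,t: Rn.from_euler(ax,t).as_matrix()
    R=e('z',j[0]); p=np.array([0,0,d0])+R@[a0,0,0]
    R=R@e('y',j[1]); p=p+R@[0,0,L1]
    R=R@e('y',j[2]); p=p+R@[a1,0,L2]
    R=R@e('z',j[3])@e('y',j[4]); p=p+R@[0,0,L3]
    R=R@e('z',j[5])
    return p,R
E
python3 - <<'E'
from fk import *
s=state(); 
D=[([-1.4186,.3512,1.6524,0,1.1391,-.0846],(.12905,-.5345,.4042)),([-.55,.36,1.64,0,1.14,.81],(.4941,-.2499,.4049)),([-.4,.39,1.46,0,1.29,.96],(.5678,-.1905,.4581)),
([-.24,.9,.94,-.32,1.95,1.1],(.7216,-.1574,.3331)),([-.27,.74,1.01,-.35,2.04,1.04],(.677,-.1667,.4351)),([.06,.07,2.04,.15,.53,1.3],(.4309,.0775,.4043)),(s['joint_pos'],s['eef_pos'])]
f=lambda k: np.concatenate([fk(j,k)[0]-p for j,p in D]+[[.01*k[3]]])
r=least_squares(f,[0,.2,.45,0,.4,.15]); print(r.x.round(4)); print((r.fun[:-1].reshape(-1,3)*1000).round(1))
print(fk(s['joint_pos'],r.x)[1].round(3)); print(Rn.from_quat(s['tcp_rot']).as_matrix().round(3))
np.save('k.npy',r.x)
# solve IK for various placements
from itertools import product
lo=np.array([-2.75,-.79,.01,-1.57,.07,-2.87]);hi=np.array([2.75,2.1,2.65,4.71,3.14,2.87])
for yaw in(12.4,):
  a=np.radians(yaw); d=np.array([np.cos(a),np.sin(a),0])
  for sh,tl,h in product((.0,.025,.05),(30,36,40,44),(.10,.03)):
    g=np.array([.509,.154,0])+(sh-.0375)*d; R=Rt(yaw,tl); p=g+[0,0,h]-.167*R[:,2]
    best=None
    for j0 in(s['joint_pos'],[.2,.3,2.0,.1,.3,1.2]):
      ff=lambda j:np.r_[(fk(j,r.x)[0]-p)*5,(fk(j,r.x)[1]-R).ravel()]
      q=least_squares(ff,np.clip(j0,lo+.001,hi-.001),bounds=(lo,hi))
      if best is None or q.cost<best.cost: best=q
    print(sh,tl,h,best.cost.round(5),best.x.round(2),p.round(3))
E
```

```text
[0.0731 0.2262 0.4078 0.0143 0.3792 0.0287]
[[-45.4 -10.7   4.2]
 [-20.4 -40.5   3.5]
 [-25.5 -38.8  -1.7]
 [ -7.4 -26.   10.4]
 [ -3.2 -28.9 -10.8]
 [  1.7 -49.3  -3.3]
 [  6.3 -55.3  -2.2]]
[[-0.275  0.746  0.607]
 [ 0.959  0.165  0.232]
 [ 0.073  0.645 -0.76 ]]
[[ 0.275 -0.746  0.607]
 [-0.959 -0.165  0.232]
 [-0.073 -0.645 -0.76 ]]
0.0 30 0.1 0.00028 [ 0.33  0.37  2.25 -1.57  0.07  0.09] [0.391 0.128 0.245]
0.0 30 0.03 0.02324 [ 0.33  0.52  2.21 -1.57  0.07  0.1 ] [0.391 0.128 0.175]
0.0 36 0.1 0.01259 [ 0.33  0.33  2.27 -1.57  0.07  0.1 ] [0.377 0.125 0.235]
0.0 36 0.03 0.07037 [ 0.33  0.49  2.23 -1.57  0.07  0.11] [0.377 0.125 0.165]
0.0 40 0.1 0.03458 [ 0.33  0.3   2.28 -1.57  0.08  0.1 ] [0.368 0.123 0.228]
0.0 40 0.03 0.11655 [ 0.34  0.47  2.24 -1.57  0.08  0.11] [0.368 0.123 0.158]
0.0 44 0.1 0.06772 [ 0.34  0.27  2.29 -1.57  0.09  0.1 ] [0.359 0.121 0.22 ]
0.0 44 0.03 0.17449 [ 0.34  0.44  2.25 -1.57  0.09  0.12] [0.359 0.121 0.15 ]
0.025 30 0.1 0.00013 [ 0.32  0.41  2.18 -0.97  0.07 -0.51] [0.415 0.133 0.245]
0.025 30 0.03 0.01525 [ 0.32  0.57  2.15 -1.57  0.07  0.1 ] [0.
[... 416 characters left out ...]
25 44 0.03 0.15359 [ 0.33  0.5   2.18 -1.57  0.09  0.11] [0.383 0.126 0.15 ]
0.05 30 0.1 0.0 [ 0.31  0.45  2.11 -0.64  0.08 -0.85] [0.44  0.139 0.245]
0.05 30 0.03 0.00879 [ 0.31  0.61  2.08 -1.57  0.07  0.09] [0.44  0.139 0.175]
0.05 36 0.1 0.00497 [ 0.32  0.43  2.14 -1.57  0.07  0.08] [0.425 0.136 0.235]
0.05 36 0.03 0.04325 [ 0.32  0.58  2.1  -1.57  0.07  0.09] [0.425 0.136 0.165]
0.05 40 0.1 0.02132 [ 0.32  0.41  2.15 -1.57  0.07  0.09] [0.416 0.134 0.228]
0.05 40 0.03 0.08168 [ 0.32  0.57  2.1  -1.57  0.07  0.09] [0.416 0.134 0.158]
0.05 44 0.1 0.04966 [ 0.32  0.39  2.16 -1.57  0.07  0.09] [0.408 0.132 0.22 ]
0.05 44 0.03 0.13254 [ 0.33  0.55  2.11 -1.57  0.08  0.1 ] [0.408 0.132 0.15 ]
```

```bash
cat > fk.py <<'E'
from h import *
from scipy.optimize import least_squares
def fk(j,k):
    a0,d0,L1,a1,L2,L3,b=k
    e=lambda ax,t: Rn.from_euler(ax,t).as_matrix()
    R=e('z',j[0]); p=np.array([0,0,d0])+R@[a0,b,0]
    R=R@e('y',j[1]); p=p+R@[0,0,L1]
    R=R@e('y',j[2]); p=p+R@[a1,0,L2]
    R=R@e('z',j[3])@e('y',j[4]); p=p+R@[0,0,L3]
    R=R@e('z',j[5]+np.pi)
    return p,R
lo=np.array([-2.75,-.79,.01,-1.57,.07,-2.87]);hi=np.array([2.75,2.1,2.65,4.71,3.14,2.87])
def ik(p,R,k,seeds):
    best=None
    for j0 in seeds:
      ff=lambda j:np.r_[(fk(j,k)[0]-p)*5,(fk(j,k)[1]-R).ravel()]
      q=least_squares(ff,np.clip(j0,lo+.001,hi-.001),bounds=(lo,hi))
      if best is None or q.cost<best.cost: best=q
    return best
E
python3 - <<'E'
from fk import *
s=state(); 
D=[([-1.4186,.3512,1.6524,0,1.1391,-.0846],(.12905,-.5345,.4042)),([-.55,.36,1.64,0,1.14,.81],(.4941,-.2499,.4049)),([-.4,.39,1.46,0,1.29,.96],(.5678,-.1905,.4581)),
([-.24,.9,.94,-.32,1.95,1.1],(.7216,-.1574,.3331)),([-.27,.74,1.01,-.35,2.04,1.04],(.677,-.1667,.4351)),([.06,.07,2.04,.15,.53,1.3],(.4309,.0775,.4043)),(s['joint_pos'],s['eef_pos'])]
f=lambda k: np.concatenate([fk(j,k)[0]-p for j,p in D]+[[.01*k[3]]])
r=least_squares(f,[0,.2,.45,0,.4,.15,0]); print(r.x.round(4)); print((r.fun[:-1].reshape(-1,3)*1000).round(1))
print(abs(fk(s['joint_pos'],r.x)[1]-Rn.from_quat(s['tcp_rot']).as_matrix()).max())
np.save('k.npy',r.x)
for yaw in(12.4,25):
  a=np.radians(yaw); d=np.array([np.cos(a),np.sin(a),0])
  for sh,tl,h in((.025,30,.1),(.025,36,.1),(.025,40,.1),(.025,44,.1),(.025,44,.2),(.025,44,.03),(.0,44,.03),(.05,44,.03)):
    g=np.array([.509,.154,0])+(sh-.0375)*d; R=Rt(yaw,tl); p=g+[0,0,h]-.167*R[:,2]
    b=ik(p,R,r.x,(s['joint_pos'],[.2,.3,2.0,.1,.3,1.2],[.3,.3,2.2,3.1,.2,-1.8],[.3,.3,2.2,2,.2,-.7],[.3,.3,2.2,-1,.2,1.7]))
    print(yaw,sh,tl,h,b.cost.round(6),b.x.round(2))
E
```

```text
[-0.002   0.2606  0.4889  0.0418  0.44    0.0934  0.0461]
[[-0.4 -0.2 -0.4]
 [ 1.5  0.1 -1.3]
 [-1.4  1.  -0.2]
 [ 0.5  0.   3.9]
 [ 0.1 -2.5 -2.5]
 [-1.3  1.5  0.8]
 [ 0.3 -0.1 -0.3]]
3.469446951953614e-16
12.4 0.025 30 0.1 2.1e-05 [0.2  0.38 2.18 0.1  0.07 1.46]
12.4 0.025 36 0.1 0.0 [ 0.2   0.39  2.24  3.07  0.11 -1.51]
12.4 0.025 40 0.1 0.0 [ 0.2   0.4   2.27  3.1   0.23 -1.54]
12.4 0.025 44 0.1 0.0 [ 0.2   0.42  2.31  3.11  0.35 -1.55]
12.4 0.025 44 0.2 0.000364 [ 0.2   0.16  2.26  2.92  0.07 -1.36]
12.4 0.025 44 0.03 0.0 [ 0.2   0.63  2.3   3.12  0.56 -1.56]
12.4 0.0 44 0.03 0.0 [ 0.2   0.62  2.36  3.12  0.61 -1.57]
12.4 0.05 44 0.03 0.0 [ 0.2   0.64  2.25  3.12  0.51 -1.56]
25 0.025 30 0.1 0.0 [0.12 0.38 2.17 1.07 0.18 0.24]
25 0.025 36 0.1 0.0 [ 0.1   0.39  2.23  1.96  0.21 -0.67]
25 0.025 40 0.1 0.0 [ 0.09  0.4   2.27  2.29  0.29 -1.01]
25 0.025 44 0.1 0.0 [ 0.08  0.42  2.3   2.47  0.4  -1.2 ]
25 0.025 44 0.2 0.0 [ 0.08  0.16  2.25  1.59  0.25 -0.29]
25 0.025 44 0.03 0.0 [ 0.08  0.63  2.3   2.67  0.57 -1.43]
25 0.0 44 0.03 0.0 [ 0.05  0.62  2.36  2.67  0.62 -1.46]
25 0.05 44 0.03 0.0 [ 0.1   0.64  2.24  2.67  0.53 -1.4 ]
```

The kinematic fit is within about 4 mm. A yaw of 25° clears the singularity by turning j4 over to about 2.7.

```bash
cat > plan.py <<'E'
from fk import *
def pose(h,tl,yaw=25,sh=.02):
    a=np.radians(yaw); d=np.array([np.cos(a),np.sin(a),0])
    g=np.array([.509,.154,0])+(sh-.0375)*d; R=Rt(yaw,tl); return g+[0,0,h]-.167*R[:,2],R
E
python3 - <<'E'
from plan import *
s=state(); print(s['joint_pos'].round(2),s['eef_pos'])
to(*pose(.14,42))
E
```

```text
[0.14 0.18 2.21 1.19 0.16 0.32] [0.40073671 0.11685792 0.32160735]
shift mm [18.5 46.6 34.3] rot deg [ 1.34 -2.75 -9.52] dist 61.0 10.0
```

```bash
python3 -m jog '[{"x":4,"y":9,"z":7,"rx":0.3,"ry":-0.6,"rz":-2},{"x":7,"y":18,"z":14,"rx":0.5,"ry":-1.1,"rz":-4},{"x":11,"y":28,"z":20,"rx":0.8,"ry":-1.6,"rz":-6},{"x":15,"y":37,"z":27,"rx":1.1,"ry":-2.2,"rz":-8},{"x":18.5,"y":46.6,"z":34.3,"rx":1.3,"ry":-2.7,"rz":-9.5},{"x":18.5,"y":46.6,"z":34.3,"rx":1.3,"ry":-2.7,"rz":-9.5},{"x":18.5,"y":46.6,"z":34.3,"rx":1.3,"ry":-2.7,"rz":-9.5}]' 50 50
python3 - <<'E'
from plan import *
s=state(); print(s['joint_pos'].round(2))
to(*pose(.14,42));to(*pose(.08,44))
E
```

```text
t: 16.3
eef_pos: [0.392, 0.099, 0.264]
tcp_rot: [0.787, -0.503, 0.193, -0.301]
wrist_force: [-0.2, 0.2, -2.9]
opening: 0.0595
[ 0.08  0.3   2.28  2.1   0.27 -0.81]
shift mm [-0.4 -0.1 -0. ] rot deg [ 0.15 -0.11 -0.06] dist 0.0 0.0
shift mm [-0.4 45.8 44.8] rot deg [ 2.15 -0.12 -0.06] dist 64.0 2.0
```

Reached exactly. Lowering to h = 80 mm, then a check of the cartridge in the hand.

```bash
python3 -m jog '[{"x":0,"y":12,"z":11,"rx":0.5,"ry":0,"rz":0},{"x":0,"y":24,"z":22,"rx":1,"ry":0,"rz":0},{"x":0,"y":36,"z":34,"rx":1.5,"ry":0,"rz":0},{"x":0,"y":46,"z":45,"rx":2,"ry":0,"rz":0},{"x":0,"y":46,"z":45,"rx":2,"ry":0,"rz":0},{"x":0,"y":46,"z":45,"rx":2,"ry":0,"rz":0}]' 50 50
python3 - <<'E'
from plan import *
s,c,T=inhand('w8'); print(s['joint_pos'].round(2))
m=np.zeros(T.shape[:2],bool); m[150:270,245:318]=1
Q=T[m&(c['depth']>0)&(c['depth']<.4)]
for _ in range(4):
    u,sv,v=np.linalg.svd(Q-Q.mean(0),full_matrices=False); n=v[2]; e=(Q-Q.mean(0))@n; Q=Q[abs(e)<max(2.5*e.std(),.001)]
n*=-np.sign(n[2]); R=Rn.from_quat(s['tcp_rot']).as_matrix(); print('world normal',R@n,np.degrees(np.arccos((R@n)[2])))
P=pts(c,s); print('mat z left/right of cart',[np.median(P[a:b,x:y,2]) for a,b,x,y in((60,120,60,160),(60,120,400,480),(160,220,80,150))])
to(*pose(.03,44)); to(*pose(.026,44))
c=capture('scene'); save('s8',c)
E
```

```text
t: 16.9
eef_pos: [0.3892, 0.0976, 0.2013]
tcp_rot: [0.782, -0.499, 0.202, -0.316]
wrist_force: [0.9, -0.4, -3.3]
opening: 0.0597
[ 0.07  0.48  2.31  2.55  0.45 -1.29]
world normal [0.05880509 0.03322069 0.99771657] 3.8727054843946727
mat z left/right of cart [np.float64(0.018773302195544475), np.float64(0.02227038383888852), np.float64(-0.0008870151567151319)]
shift mm [-0.6 36.7 36.1] rot deg [-0.08 -0.11  0.  ] dist 52.0 0.0
shift mm [-0.6 39.5 39. ] rot deg [-0.08 -0.11  0.  ] dist 56.0 0.0
```

View pics/w8.png

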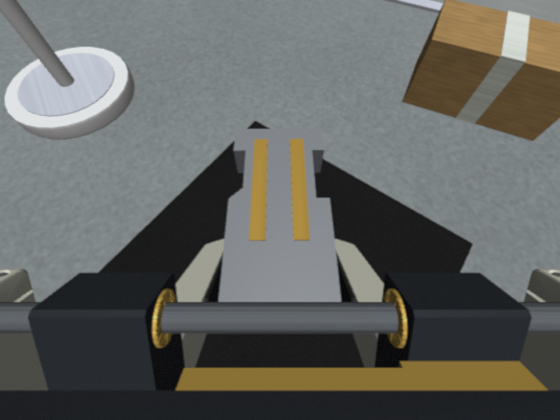

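View pics/s8.png

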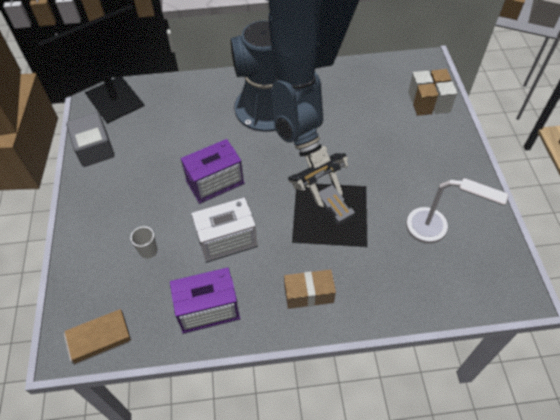

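The contact strips face up (normal 3.9° off vertical) and the cartridge is over the mat. Lowering.

```bash
python3 -m jog '[{"x":0,"y":10,"z":10,"rx":0,"ry":0,"rz":0},{"x":0,"y":20,"z":20,"rx":0,"ry":0,"rz":0},{"x":0,"y":28,"z":27.5,"rx":0,"ry":0,"rz":0},{"x":0,"y":33,"z":32,"rx":0,"ry":0,"rz":0},{"x":0,"y":36,"z":35.5,"rx":0,"ry":0,"rz":0},{"x":0,"y":36,"z":35.5,"rx":0,"ry":0,"rz":0}]' 50 50
```

```text
t: 17.6
eef_pos: [0.3884, 0.097, 0.1506]
tcp_rot: [0.782, -0.498, 0.203, -0.316]
wrist_force: [-0.9, 0.7, -1.9]
opening: 0.0598
```

```bash
python3 -m jog '[{"x":0,"y":0.7,"z":0.7,"rx":0,"ry":0,"rz":0},{"x":0,"y":1.4,"z":1.4,"rx":0,"ry":0,"rz":0},{"x":0,"y":1.4,"z":1.4,"rx":0,"ry":0,"rz":0}]'
```

```text
t: 17.9
eef_pos: [0.3883, 0.097, 0.1488]
tcp_rot: [0.781, -0.498, 0.203, -0.316]
wrist_force: [0.1, -0.4, -3.9]
opening: 0.06
```

```bash
python3 -m jog '[{"x":0,"y":0.7,"z":0.7,"rx":0,"ry":0,"rz":0},{"x":0,"y":1.4,"z":1.4,"rx":0,"ry":0,"rz":0},{"x":0,"y":1.4,"z":1.4,"rx":0,"ry":0,"rz":0}]'
```

```text
t: 18.2
eef_pos: [0.3882, 0.0969, 0.1466]
tcp_rot: [0.782, -0.498, 0.203, -0.316]
wrist_force: [-0.2, 1.2, -3.2]
opening: 0.06
```

Run:
```python
from plan import *
to(*pose(.024,44));s=state();print(s['wrist_force'])
R=Rn.from_quat(s['tcp_rot']).as_matrix(); print(s['eef_pos']+.167*R[:,2], s['eef_pos']+.186*R[:,2])
save('w9',capture('wrist'))
```

```text
shift mm [-0.7  1.7  1.8] rot deg [-0.09 -0.13  0.01] dist 3.0 0.0
[-0.20468042  1.17683916 -3.16062437]
[0.49369655 0.14569114 0.02662132] [0.50569578 0.15123817 0.01297403]
```

```bash
python3 -m jog '[{"x":0,"y":0.7,"z":0.7,"rx":0,"ry":0,"rz":0},{"x":0,"y":0.7,"z":0.7,"rx":0,"ry":0,"rz":0},{"x":0,"y":0.7,"z":0.7,"rx":0,"ry":0,"rz":0}]'
```

```text
t: 18.55
eef_pos: [0.3882, 0.0969, 0.1456]
tcp_rot: [0.782, -0.498, 0.203, -0.316]
wrist_force: [0.1, 0.2, -3.4]
opening: 0.0598
```

```bash
python3 -m jog '[{"x":0,"y":0.7,"z":0.7,"rx":0,"ry":0,"rz":0},{"x":0,"y":0.7,"z":0.7,"rx":0,"ry":0,"rz":0},{"x":0,"y":0.7,"z":0.7,"rx":0,"ry":0,"rz":0}]'
```

```text
t: 18.85
eef_pos: [0.3883, 0.0969, 0.1448]
tcp_rot: [0.781, -0.498, 0.203, -0.316]
wrist_force: [-0.4, -0.4, -1.1]
opening: 0.0595
```

```bash
python3 -m jog '[{"x":0,"y":0.7,"z":0.7,"rx":0,"ry":0,"rz":0},{"x":0,"y":0.7,"z":0.7,"rx":0,"ry":0,"rz":0},{"x":0,"y":0.7,"z":0.7,"rx":0,"ry":0,"rz":0}]'
```

```text
t: 19.15
eef_pos: [0.3882, 0.0969, 0.1441]
tcp_rot: [0.781, -0.498, 0.203, -0.317]
wrist_force: [-4.6, -2.1, 9.1]
opening: 0.0598
```

Contact felt. I'll ease back a touch and open; the top end has only about 7 mm to settle.

```bash
python3 -m jog '[{"x":0,"y":-0.7,"z":-0.7,"rx":0,"ry":0,"rz":0},{"x":0,"y":-0.7,"z":-0.7,"rx":0,"ry":0,"rz":0}]' 50 50
python3 -m jog '[{"x":0,"y":0,"z":0,"rx":0,"ry":0,"rz":0},{"x":0,"y":0,"z":0,"rx":0,"ry":0,"rz":0},{"x":0,"y":0,"z":0,"rx":0,"ry":0,"rz":0},{"x":0,"y":0,"z":0,"rx":0,"ry":0,"rz":0},{"x":0,"y":0,"z":0,"rx":0,"ry":0,"rz":0},{"x":0,"y":0,"z":0,"rx":0,"ry":0,"rz":0}]' 90
python3 - <<'E'
from h import *
save('w10',capture('wrist'))
E
```

```text
t: 19.35
eef_pos: [0.3883, 0.0969, 0.1448]
tcp_rot: [0.782, -0.498, 0.203, -0.316]
wrist_force: [0.4, 1.1, -0.5]
opening: 0.0597
t: 19.95
eef_pos: [0.3883, 0.0969, 0.1447]
tcp_rot: [0.781, -0.498, 0.203, -0.316]
wrist_force: [-0.1, -0.7, 2.1]
opening: 0.0898
```

View pics/w10.png

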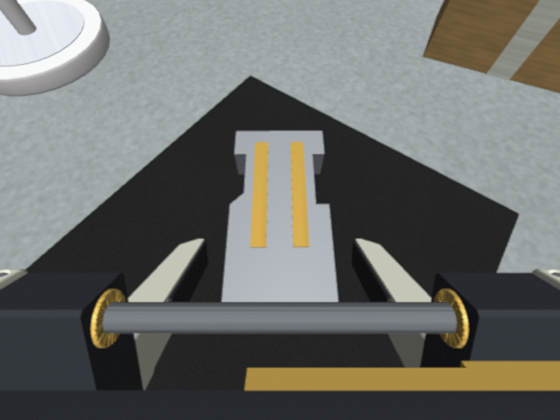

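The cartridge lies flat and free on the mat, strips up. Retreating straight up.

```bash
python3 -m jog '[{"x":0,"y":-7,"z":-7,"rx":0,"ry":0,"rz":0},{"x":0,"y":-16,"z":-16,"rx":0,"ry":0,"rz":0},{"x":0,"y":-28,"z":-28,"rx":0,"ry":0,"rz":0},{"x":0,"y":-42,"z":-42,"rx":0,"ry":0,"rz":0},{"x":0,"y":-56,"z":-56,"rx":0,"ry":0,"rz":0},{"x":0,"y":-70,"z":-70,"rx":0,"ry":0,"rz":0},{"x":0,"y":-70,"z":-70,"rx":0,"ry":0,"rz":0},{"x":0,"y":-70,"z":-70,"rx":0,"ry":0,"rz":0}]'
python3 - <<'E'
from plan import *
s=state(); c=capture('wrist'); save('w11',c); P=pts(c,s)
c2=capture('top'); save('t11',c2); P2=pts(c2)
c3=capture('scene'); save('s11',c3); print(s['joint_velocities'].round(3))
a=np.radians(-11.4); M=np.array([[np.cos(a),np.sin(a)],[-np.sin(a),np.cos(a)]])
for nm,Q,H,col in(('w',P,P[...,2],c['color']),('t',P2,P2[...,2],c2['color'])):
    L=(Q[...,:2]-[.509,.154])@M.T
    k=(abs(L)<.11).all(-1)&(H>.019)&(H<.045)&(col.max(-1)>60)
    k=k.astype(np.uint8); n,l,st,_=cv2.connectedComponentsWithStats(k); i=1+st[1:,4].argmax(); k=l==i
    B=cv2.boxPoints(cv2.minAreaRect((L[k]*1000).astype(np.float32))); A=np.c_[Q[k][:,:2],np.ones(k.sum())]; co=np.linalg.lstsq(A,H[k],rcond=None)[0]
    print(nm,st[i],np.median(H[k]),'corners in mat',B.round(),'slope',co[:2])
E
```

```text
t: 20.8
eef_pos: [0.3893, 0.0977, 0.2439]
tcp_rot: [0.782, -0.498, 0.203, -0.316]
wrist_force: [-0.4, -0.0, -0.4]
opening: 0.0901
[-0.     0.031  0.006  0.008  0.006 -0.008]
w [ 244  201   72  101 6038] 0.028498000962906986 corners in mat [[-32.  12.]
 [  4. -36.]
 [ 82.  21.]
 [ 46.  70.]] slope [ 7.52325338e-05 -2.66416416e-03]
t [205 201  36  44 798] 0.028294790801897216 corners in mat [[-40.   5.]
 [ -4. -43.]
 [ 83.  21.]
 [ 48.  69.]] slope [ 9.68531856e-05 -9.26660245e-04]
```

View pics/w11.png

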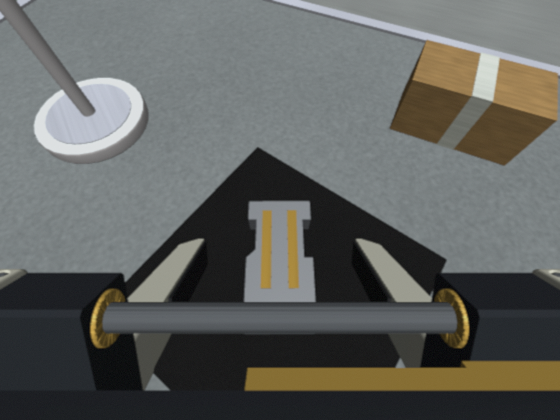

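View pics/s11.png

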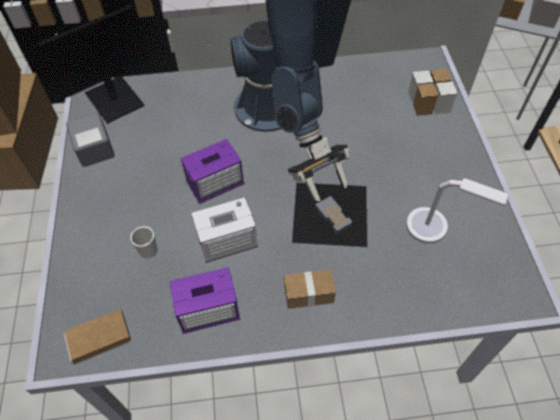

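The cartridge lies flat: face at 28.5 mm, slope under 0.3 %, all four corners within ±83 mm of the mat's centre. The gripper is clear and the bystanders look unmoved, so I'm handing in.

```bash
python3 -c "
from bench import *; print(job_done())"
```

```text
the job is handed in; nothing more can be done
None
```

The battery cartridge is out of the white emergency light and lying flat on the mat with its contact strips up. I handed the job in at about 21 s; no verdict was reported.

- **Pressing:** The first press was too shallow. I took a drop in force for the catch letting go, but the cartridge went back to 22 mm. The second press reached the stop at about 17 N by the wrist reading. The cartridge then sprang up, with its top measured at z = 0.180 m.
- **Pulling and laying:** I gripped it across its width with the tool tilted 42° and drew it straight up. On the way to the mat the arm slowed near a wrist singularity, so I turned the laying direction to 25°. I lowered it foot-first until it touched (about 9 N) and let go. The top end settled the last few millimetres, an estimated 7 mm.
- **Last checks:** The wrist and top cameras agree that the upper face is 28.5 mm above the counter, as expected for a 24 mm pack on a 5 mm mat, and level to 0.3 %. All its corners are within 83 mm of the mat's centre along each side, where the edge is at 120 mm. The two views differ by up to 8 mm at the end partly hidden from the wrist camera.
- **Bystanders:** The gripper is open and clear above the cartridge. The carton, lamp and cup look unmoved in the scene picture; I did not measure them again.

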